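# Close the casting mould

## Task

Close the casting mould: lower its loose top plate over both dowels until it lies flat on the lower half. Then put the flange nut on the threaded stud, back it off (counter-clockwise from above) until the thread drops in, and turn it down clockwise until its flange rests on the plate. Leave everything else on the bench where it is.

Things in the scene. Friction and masses are not known exactly. Their poses are not given: they have to be found in the camera images.
- mould: Lower half of the casting mould, fixed to the bench: aluminium block 180 mm long (its x), 60 wide (y), on a grey foot 230 x 80 x 12 mm. Origin on the bench under its centre. The block's flat top is 46 mm above the bench. Two steel dowels, 12 mm diameter with tapered tips, stand 22 mm proud of it at x = +68 and -68 mm; a threaded stud stands upright between them at x = y = 0.
- stud_top (a point): Tip of the stud, on its axis, 90.5 mm above the bench. The stud ends in a plain pilot 16.6 mm in diameter (its last 5 mm a cone) that stands 13 mm above the threads: coarse right-hand two-start trapezoidal thread, 26 mm diameter, pitch 8 mm, lead 16 mm (a nut sinks 16 mm per full clockwise turn), 1.6 mm axial play. The two threads end bluntly at the top, on the mould's +x and -x sides.
- thread_top (a point): On the stud's axis, 74.5 mm above the bench, axes as the mould's. Here is the nut's underside when, backed off, it is about to drop in: nut's x axis along this x, either way round. Passing that angle counter-clockwise it falls 8 mm. Set on at another angle it rests up to 8 mm lower on the thread's slope and rises to here as it is turned counter-clockwise; it drops in every half turn.
- seat (a point): On the stud's axis, 60 mm above the bench, axes as the mould's: top face of the plate when it is home, on which the nut's underside finally rests. Once dropped in (underside 66.5 mm above the bench) the nut comes down to it in about 2.5 rad of clockwise turning.
- plate: Loose top plate of the mould, aluminium, 180 mm long (its x), 60 wide (y), 14 thick, 0.3 to 0.5 kg; 14 mm dowel holes at x = +68 and -68 mm, a 32 mm stud hole in the middle, all through; fits either way round. Starts flat on two wooden battens 20 mm high, 22 wide, under x = +58 and -58 mm, reaching 15 mm out at each side, so its long edges are free at the middle. Origin: centre of its underside.
- nut: Steel flange nut, 0.2 to 0.3 kg, standing flange down on a 4 mm rubber mat: flange 56 mm diameter, 6 thick; above it a hexagon 41 mm across flats; 30 mm high in all. Clear bore inside its two threads 19.4 mm; they begin 3 mm above the underside, at the nut's +x and -x sides. Origin: centre of its underside, z up. Two flats face +x and -x, the others follow every 60 degrees.
- spare_nut: Plain hexagon nut, 30 mm across flats, 16 mm high, no flange, on the same rubber mat: a bystander. Origin: centre of its underside.
- wrench: Spanner, 260 mm long, lying on the bench beyond the mould: a bystander. Origin: centre, on the bench.
- brush: Flat brush, 200 mm long, lying beyond the mould to the right: a bystander. Origin: centre, on the bench.
- tin: Tin can, 74 mm diameter, 85 high: a bystander. Origin: centre of its underside.
- pigment: Yellow pigment bottle, 56 mm diameter, 130 high: a bystander. Origin: centre of its underside.
- cup: Paper cup, 72 mm wide, 90 high: a bystander. Origin: centre of its underside.
- mallet: Rubber mallet, lying at the left of the bench, head 60 mm: a bystander. Origin: middle, on the bench.
Things that resemble listed ones, but are neither listed nor needed, are in the scene too. What is shaped like the plate but blue is not meant.

How it is judged:
On the way, in this order (a step that is already met when the one before it is completed fails the run):
1. the plate lies home on the lower half, over both dowels (horizontal distance between plate and mould below 0.004 m and angle between the x axis of plate and the x axis of mould, either way round below 0.06 rad and z of plate in the frame of mould below 0.0485 m and angle between plate's own z axis and vertical below 0.05 rad), for 0.2 s.
2. the nut, upright on the stud, is backed off to the top of the thread, where it drops in (thread ends in line within 0.4 rad) (horizontal distance between nut and mould below 0.004 m and angle between the x axis of nut and the x axis of mould, either way round below 0.4 rad and angle between nut's own z axis and vertical below 0.15 rad and z of nut in the frame of thread_top between -0.003 and 0.003 m), for 0.04 s.
At the end, for the whole second after the job is handed in: The plate lies flat on the lower half over both dowels (within 2.5 mm in height, 4 mm and 0.06 rad in plan), and the flange nut is upright on the stud, threaded down until its flange is on the plate (gap under 2 mm), both at rest (all of step 1 and horizontal distance between nut and mould below 0.004 m and angle between nut's own z axis and vertical below 0.08 rad and z of nut in the frame of seat between -0.003 and 0.002 m and linear speed of each of nut, plate below 0.02 m/s); the robot touches nothing.
It fails at once if a bystander is moved more than 30 mm (distance of any of spare_nut, wrench, brush, tin, pigment, cup, mallet from where it was at the start of the episode above 0.03 m).
It also fails if it takes over 64 s, if anything falls off the work surface, if the arm or the gripper's body presses on something with over 40 N, if the wrist force passes 120 N, or if a joint passes its speed limit or range.

## Robot

A 6-joint arm with a two-finger parallel gripper is mounted at the origin on the work surface. World frame = base frame: x ahead of the robot, y to its left, z up, the work surface at z = 0. Lengths are in m, angles in rad, forces in N, time in s.
With the tool pointing down it reaches from about 0.25 to 0.85 m from the base axis. Payload 12.5 kg.
Tool frame: the origin (TCP) lies between the finger pads; the fingertips stand 11 mm ahead of it and the grasp point (between the pads) lies 8 mm behind it (ctrl.tip_extent is the distance from the TCP to the fingertips, in m); z points along the fingers, y is the line along which they close (so a half turn about z gives the same grasp; the last joint's range is limited). The gripper opens to 93 mm and grips with 3 to 60 N. Pads are 15 mm wide; open, the fingers measure 128 mm over their backs; the gripper's body (75 mm by 188 mm) begins 65 mm behind the grasp point.
Start: joints at [1.039, 0.351, 1.652, -0, 1.139, -0.085], TCP at [0.238, 0.496, 0.196] pointing down, gripper open.
Joint ranges: [-2.75, 2.75], [-0.79, 2.1], [0.01, 2.65], [-1.57, 4.71], [0.07, 3.14], [-2.87, 2.87]. Speed limits (rad/s): [2.22, 2.22, 2.79, 3.14, 3.14, 3.14].

## Interface

Orientations are given as a unit quaternion [x, y, z, w].
In Python, from rig import ctrl, viewer gives the robot as it stands.
- The arm moves only by the tool arm_command, never from a script. Its arguments are lists of equal length, an entry for each row: "linear": the shift along the world's x, y, z as a fraction of full scale, a list of three; "rotation": the turn, a rotation vector about the world's x, y, z as a fraction of full scale, a list of three; "jaw": the closure, from -1 (fully open) to 1 (shut), so that 0 is half open. A call has 1 to 8 rows; each row is the pose to reach, as a shift and turn from the pose commanded when the call began, turning the shorter way round; what a row does not reach only later rows make up. Full scale, the value 1, is 0.75 m for a shift and 2 pi rad for a turn. A row lasts 1/8 s, in which the tool goes at most 62.5 mm and 10.7 degrees, less where a joint would pass 70% of its speed; a pose out of reach is approached as far as the arm can. A call with a number of a shift or a turn outside -1 to 1 is refused whole. A call with a gripper value outside its range is refused whole. The fingers move at their own pace and stop on an object; "squeeze" is the grip in N (left out, the last holds). Time passes only in rows, so rows that repeat a pose let the fingers close. It gives the time, the measured TCP pose, the force, the opening and the grip force at its end, in the units of the state.
- ctrl.read_state(): the state, without advancing time (a new reading comes with each control period).
- viewer.camera(name): name is "scene" or "top"; returns the picture (400x640x3 uint8, red, green, blue); there is no depth.
- viewer.camera_params(name): a dict with "fx", "fy", "cx", "cy" (pixels), "k1" (the pictures are not rectified: a ray, as slopes to the right and down, at radius r is drawn at 1 + k1 r^2 times it, then the intrinsics apply), "camera_from_world" (4x4, takes a point from world to camera coordinates). Camera axes: x right, y down, z forward; pixel columns grow to the right and rows downward; lengths in m; the calibration is good to about 2 mm. A picture is of the moment at which its call begins. camera_params takes no time and is no camera call.
- ctrl.finish_job(): hands the job in; it is judged then, once.
The state is a dict: "time_s": time; "joint_pos": joint angles; "joint_velocities": joint speeds; "joint_torque": joint torques, N m; "tool_pos": TCP position; "tcp_rot": TCP orientation; "contact_force": force on the tool from outside, world axes, zero at the start; "ft_torque": the same for the moment, N m; "opening": finger opening in m; "finger_force": force on a finger pad.
Only numpy, scipy, OpenCV 4.12 (cv2) and the standard library are available. Lean on these libraries where they do the work, as an engineer would, in place of code of your own. Each camera call takes 0.05 s, during which the arm holds its last target. There are 200 camera calls.

## Working session

There is one attempt and no reset: what is moved stays moved. The work goes in short steps, Python scripts to look and compute and a tool call to move; the robot and the scene stay as the last step left them, time stands still between calls to the robot, and variables do not carry over. Pictures are saved under pics/ and viewed, at most 10 in all, crops included, and the job is handed in when it is done.

Besides the shell and the picture viewer there is one more tool, called after "Emit:" as name(argument=value, ...) on one line, values as JSON. arm_command: Moves the arm, as the interface text tells. Shift numbers are shares of 0.75 m and turn numbers shares of 2 pi rad, none past 1 either way. Its arguments: {"type":"object","properties":{"linear":{"type":"array"},"rotation":{"type":"array"},"jaw":{"type":"array"},"squeeze":{"type":"number"}},"required":["linear","rotation","jaw"]}

```bash
ls; mkdir -p pics; python3 - <<'E'
from rig import ctrl, viewer
import cv2
for n in("scene","top"):
    im=viewer.camera(n); cv2.imwrite(f"pics/{n}0.png",im[:,:,::-1]); p=viewer.camera_params(n); print(n,p)
print(ctrl.read_state())
E
```

```text
pics
scene {'fx': 392.58514120091195, 'fy': 392.58514120091195, 'cx': 316.33134309988867, 'cy': 205.74262435105484, 'k1': -0.04707002308735171, 'camera_from_world': array([[ 0.31605205,  0.94859721, -0.01656604, -0.25522683],
       [ 0.59349176, -0.21130106, -0.77660762, -0.24314386],
       [-0.74018825,  0.23561662, -0.62976676,  1.50194775],
       [ 0.        ,  0.        ,  0.        ,  1.        ]])}
top {'fx': 507.7698973723821, 'fy': 507.7698973723821, 'cx': 311.9297256328964, 'cy': 199.44094573890231, 'k1': -0.004516461600133284, 'camera_from_world': array([[-7.97124648e-03, -9.99964978e-01, -2.54977825e-03,
         8.68153829e-02],
       [-9.94244810e-01,  8.19801935e-03, -1.06817837e-01,
         5.65679227e-01],
       [ 1.06834999e-01,  1.68363249e-03, -9.94275338e-01,
         1.71010739e+00],
       [ 0.00000000e+00,  0.00000000e+00,  0.00000000e+00,
         1.00000000e+00]])}
{'time_s': 0.1, 'joint_pos': array([ 1.03940367e+00,  3.51166613e-01,  1.65235729e+00, -2.21434174e-05,
        1.13910991e+00, -8.45878771e-02]), 'joint_velocities': array([ 0.0001668 , -0.0017704 , -0.00301496, -0.00049664, -0.00028554,
        0.00043456]), 'joint_torque': array([ 1.34890328e-03, -4.98044193e+01, -2.85698551e+01,  6.99733361e-02,
        2.39898765e-02, -6.82491554e-05]), 'tool_pos': array([0.23745294, 0.49572843, 0.19576497]), 'tcp_rot': array([ 2.21544186e-01,  9.75150195e-01, -4.99132905e-04, -1.48230627e-04]), 'contact_force': array([-0.69802587, -0.60137685,  0.13740726]), 'ft_torque': array([-0.02749248,  0.05389764,  0.04080976]), 'finger_force': 0.0, 'opening': 0.09307646019258117}
```

View pics/scene0.png

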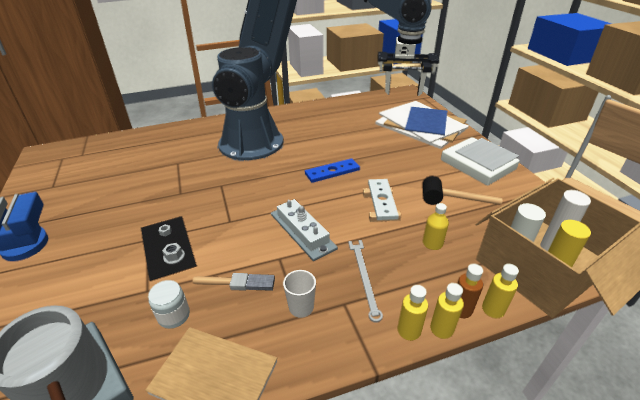

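View pics/top0.png

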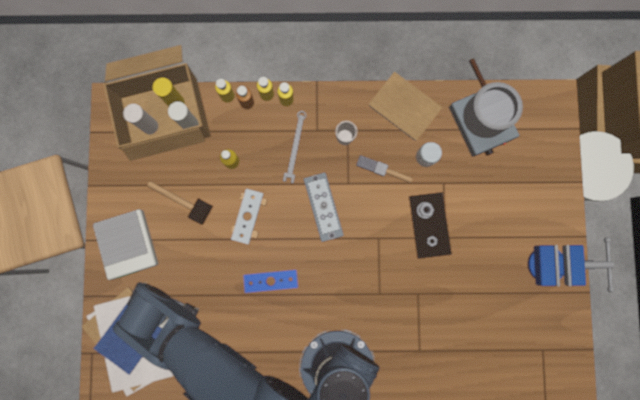

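The plate is at about (247,216) in top and (383,199) in scene. The mould is at (323,207) / (304,226), and the flange nut on the mat at (425,210) / (172,252). The blue decoy is at (270,281). I'll enlarge these for measuring.

```bash
cat > h.py <<'E'
import numpy as np, cv2
from scipy.optimize import least_squares
from rig import ctrl, viewer
P={n:viewer.camera_params(n) for n in("scene","top")}
def proj(n,X):
    p=P[n]; X=np.atleast_2d(X); T=p["camera_from_world"]; c=X@T[:3,:3].T+T[:3,3]
    s=c[:,:2]/c[:,2:]; s=s*(1+p["k1"]*(s**2).sum(1,keepdims=True))
    return s*[p["fx"],p["fy"]]+[p["cx"],p["cy"]]
def tri(us,ut):
    f=lambda X:np.r_[(proj("scene",X)[0]-us),(proj("top",X)[0]-ut)]
    r=least_squares(f,[.5,0,.05]); return r.x,r.fun
def onz(n,u,z):
    r=least_squares(lambda a:proj(n,[a[0],a[1],z])[0]-u,[.5,0]); return r.x
def crop(im,x,y,w,h,s):
    c=cv2.resize(im[y:y+h,x:x+w],None,fx=s,fy=s,interpolation=cv2.INTER_CUBIC)
    for i in range(0,w,10): cv2.putText(c,str(x+i),(i*s,8),0,.3,(0,255,255),1); cv2.line(c,(i*s,8),(i*s,14),(0,255,255),1)
    for i in range(0,h,10): cv2.putText(c,str(y+i),(0,i*s+3),0,.3,(0,255,255),1)
    return c
E
python3 - <<'E'
from h import *
t=cv2.imread("pics/top0.png"); s=cv2.imread("pics/scene0.png")
a=np.vstack([crop(t,228,184,40,64,6),crop(s,362,174,40,36,6)])[:600]
b=np.vstack([crop(t,304,170,40,64,6),crop(t,408,196,40,36,6)])[:600]
c=np.vstack([crop(s,268,192,50,36,6)[:0],crop(s,268,192,52,66,6),crop(s,148,222,52,34,6)])[:600]
m=np.hstack([a,b,c]); print(m.shape); cv2.imwrite("pics/m.png",m)
E
```

```text
Traceback (most recent call last):
ValueError: all the input array dimensions except for the concatenation axis must match exactly, but along dimension 1, the array at index 0 has size 300 and the array at index 1 has size 312
```

```bash
python3 - <<'E'
from h import *
t=cv2.imread("pics/top0.png"); s=cv2.imread("pics/scene0.png")
a=np.vstack([crop(t,228,184,40,64,6),crop(s,362,174,40,36,6)])[:600]
b=np.vstack([crop(t,304,170,40,72,6),crop(t,408,198,40,28,6)])[:600]
c=np.vstack([crop(s,268,192,52,66,6),crop(s,148,222,52,34,6)])[:600]
m=np.hstack([a,b,c]); print(m.shape); cv2.imwrite("pics/m.png",m)
E
```

```text
(600, 792, 3)
```

View pics/m.png

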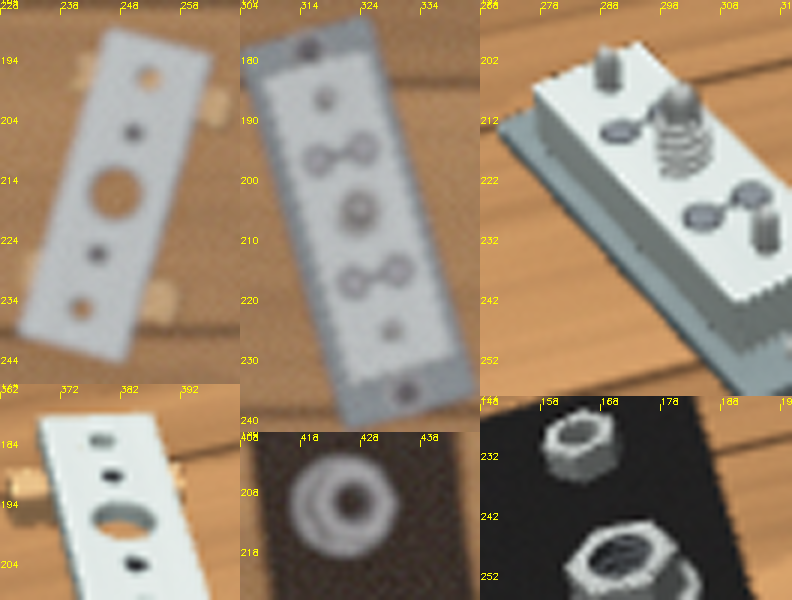

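```bash
cat > fit.py <<'E'
from h import *
R=8
def cover(n,pts,box,extra=0):
    "anti-aliased coverage of the convex hull of projected points"
    x0,y0,w,h=box; u=proj(n,pts)-[x0,y0]
    hull=cv2.convexHull((((u+.5)*R-.5)*16).round().astype(np.float32))
    m=np.zeros((h*R,w*R),np.uint8); cv2.fillConvexPoly(m,hull.astype(np.int32),255,cv2.LINE_8,4)
    c=cv2.resize(m,(w,h),interpolation=cv2.INTER_AREA)/255.
    return cv2.GaussianBlur(c,(0,0),.6)
def put(L,p):
    x,y,a=p[:3]; c,s=np.cos(a),np.sin(a); return np.array(L)@np.array([[c,s,0],[-s,c,0],[0,0,1]])+[x,y,0]
def box(lx,ly,z0,z1): return [[i*lx/2,j*ly/2,z] for i in(-1,1) for j in(-1,1) for z in(z0,z1)]
def poly(r,k,z0,z1,ph=0,cx=0): return [[cx+r*np.cos(2*np.pi*i/k+ph),r*np.sin(2*np.pi*i/k+ph),z] for i in range(k) for z in(z0,z1)]
def plate(p):
    z=p[3]; return [box(.18,.06,z,z+.014),box(.18,.06,z+.014,z+.014),poly(.016,24,z+.014,z+.014)]
def mould(p):
    return [box(.23,.08,0,.012),box(.23,.08,.012,.012),box(.18,.06,.012,p[3]),box(.18,.06,p[3],p[3])]
def nut(p):
    z=p[3]; r=.041/3**.5
    return [poly(.028,40,z,z+.006),poly(.028,40,z+.006,z+.006),poly(r,6,z+.006,z+.03,np.pi/6),poly(r,6,z+.03,z+.03,np.pi/6),poly(.0115,24,z+.03,z+.03)]
def resid(model,p,ims,boxes):
    out=[]
    for n in boxes:
        x0,y0,w,h=boxes[n]; I=ims[n][y0:y0+h,x0:x0+w].astype(float)
        A=[np.ones(w*h)]+[cover(n,put(L,p),boxes[n]).ravel() for L in model(p)]
        # each layer hides those beneath
        B=[];rem=np.ones(w*h)
        for a in A[::-1]: B.append(a*rem); rem=rem*(1-a)
        B=np.array(B).T; Y=I.reshape(-1,3)
        # bounded robust: clip
        k=np.linalg.lstsq(B,Y,rcond=None)[0]; r=np.clip(Y-B@k,-60,60); out.append(r.ravel())
    return np.concatenate(out)
def fit(model,p0,ims,boxes,sc=(.003,.003,.05,.003)):
    from scipy.optimize import minimize
    f=lambda q:(resid(model,np.array(p0)+q*sc,ims,boxes)**2).mean()
    best=None
    q=np.zeros(len(p0))
    for it in range(3):
        S=np.vstack([q]+[q+e for e in np.eye(len(p0))])
        r=minimize(f,q,method="Nelder-Mead",options=dict(initial_simplex=S,xatol=.01,fatol=1e-3,maxiter=300)); q=r.x
    return np.array(p0)+q*sc,r.fun
E
python3 - <<'E'
from fit import *
ims={n:cv2.imread(f"pics/{n}0.png") for n in("top","scene")}
g=lambda u,z:onz("top",u,z)
pp=g([247,216],.034); a=g([242.,236],.034); b=g([252.,196],.034); d=b-a
yp=np.arctan2(*(d[::-1]))
pm=g([323.5,205],.046); d=g([318,180],.012)-g([331.5,235],.012); ym=np.arctan2(d[1],d[0])
pn=g([425,210],.02)
B={"plate":{"top":(226,180,44,70),"scene":(358,172,50,52)},"mould":{"top":(298,168,52,78),"scene":(262,190,84,76)},"nut":{"top":(412,198,28,26),"scene":(157,240,32,28)}}
for nm,mod,p0 in(("plate",plate,[*pp,yp,.02]),("mould",mould,[*pm,ym,.046]),):
    for vs in (("top","scene"),("top",)):
        if len(vs)==1:
            m2=lambda p,mod=mod,z=p0[3]:mod(np.r_[p,z]); r=fit(m2,p0[:3],ims,{"top":B[nm]["top"]},(.003,.003,.05))
        else: r=fit(mod,p0,ims,B[nm])
        print(nm,vs,np.round(p0,4),np.round(r[0],4),r[1])
for y in(0,.26,.52,.78):
    r=fit(nut,[*pn,y,.004],ims,B["nut"]); print("nut",np.round(r[0],4),r[1])
E
```

```text
plate ('top', 'scene') [ 0.511   0.3041 -0.2397  0.02  ] [ 0.5128  0.3067 -0.2786  0.0184] 190.1799323408374
plate ('top',) [ 0.511   0.3041 -0.2397  0.02  ] [ 0.5121  0.3056 -0.2808] 111.73696082686179
mould ('top', 'scene') [0.5454 0.0431 0.2292 0.046 ] [0.5454 0.045  0.267  0.0442] 265.4908483039111
mould ('top',) [0.5454 0.0431 0.2292 0.046 ] [0.5438 0.0437 0.268 ] 108.0082617322478
nut [ 0.5296 -0.307  -0.057   0.0015] 130.08133884011957
nut [ 0.5294 -0.3071 -0.0501  0.0012] 130.59344732412902
nut [ 0.5298 -0.3069  0.9917  0.0016] 131.45951570252367
nut [ 0.5295 -0.3071  1.0037  0.0013] 130.5008897080022
```

Emit:
arm_command(linear=[[0.366,-0.2533,-0.1],[0.366,-0.2533,-0.1],[0.366,-0.2533,-0.1],[0.366,-0.2533,-0.1],[0.366,-0.2533,-0.1],[0.366,-0.2533,-0.1],[0.366,-0.2533,-0.1],[0.366,-0.2533,-0.1]], rotation=[[0,0,0.0267],[0,0,0.0267],[0,0,0.0267],[0,0,0.0267],[0,0,0.0267],[0,0,0.0267],[0,0,0.0267],[0,0,0.0267]], jaw=[-1,-1,-1,-1,-1,-1,-1,-1], squeeze=30)

```text
time_s: 1.1
tool_pos: [0.5114, 0.3065, 0.1212]
tcp_rot: [0.139, 0.99, -0.0, -0.0]
contact_force: [-0.3, 0.7, -0.0]
opening: 0.0932
finger_force: 0.0
```

Emit:
arm_command(linear=[[0.0013,-0.0007,-0.06],[0.0013,-0.0007,-0.1],[0.0013,-0.0007,-0.1176],[0.0013,-0.0007,-0.1176],[0.0013,-0.0007,-0.1176],[0.0013,-0.0007,-0.1176],[0.0013,-0.0007,-0.1176],[0.0013,-0.0007,-0.1176]], rotation=[[0,0,0],[0,0,0],[0,0,0],[0,0,0],[0,0,0],[0,0,0],[0,0,0],[0,0,0]], jaw=[-1,-1,-1,-1,0.6,0.6,0.6,0.6], squeeze=30)

```text
time_s: 2.1
tool_pos: [0.5132, 0.3055, 0.0333]
tcp_rot: [0.139, 0.99, 0.0, 0.0]
contact_force: [-0.3, -0.2, 0.0]
opening: 0.0575
finger_force: 0.0
```

```bash
python3 - <<'E'
from h import *
t=viewer.camera("top")[:,:,::-1]; s=viewer.camera("scene")[:,:,::-1]
cv2.imwrite("pics/top1.png",t);cv2.imwrite("pics/scene1.png",s)
cv2.imwrite("pics/m1.png",np.hstack([crop(t,210,170,75,85,5),crop(s,340,130,80,85,5)]))
q=ctrl.read_state(); print(q["opening"],q["finger_force"],q["contact_force"])
E
```

```text
0.04951346546484625 0.0 [-0.32654785  0.35656359  0.11123648]
```

View pics/m1.png

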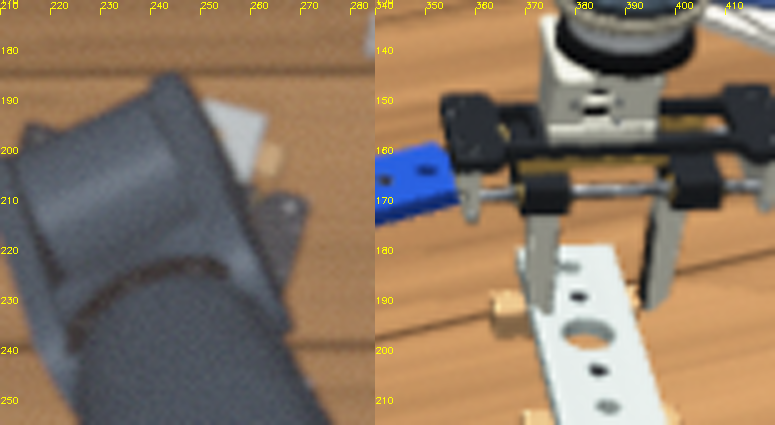

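The picture shows finger tips at about (374,192) and (394,191) in scene, seemingly off the plate's free middle. I'll check this against the projected tool pose.

```bash
python3 - <<'E'
from h import *
from scipy.spatial.transform import Rotation as R
q=ctrl.read_state(); M=R.from_quat(q["tcp_rot"]).as_matrix(); p=q["tool_pos"]; print(q["time_s"],p,q["opening"],q["finger_force"],M.round(3)[:,1])
for o in(.05,.093,.06):
  for s in(-1,1):
    X=p+M[:,2]*.011+M[:,1]*s*o/2; print(o,s,X.round(4),proj("scene",X).round(1))
for x in(-.09,0,.09):
  for y in (-.03,.03):
    a=-.279; X=np.array([.5125+x*np.cos(a)-y*np.sin(a),.306+x*np.sin(a)+y*np.cos(a),.034]); print(x,y,proj("scene",X).round(1),proj("top",X).round(1))
E
```

```text
2.2 [0.51313338 0.30549697 0.03313368] 0.04951346546484625 0.0 [0.276 0.961 0.   ]
0.05 -1 [0.5062 0.2815 0.0221] [[373.3 199.3]]
0.05 1 [0.52   0.3295 0.0221] [[389.8 198.7]]
0.093 -1 [0.5003 0.2608 0.0221] [[366.2 199.6]]
0.093 1 [0.5259 0.3502 0.0221] [[396.9 198.4]]
0.06 -1 [0.5049 0.2767 0.0221] [[371.7 199.4]]
0.06 1 [0.5214 0.3343 0.0221] [[391.5 198.6]]
-0.09 -0.03 [[367.7 178.8]] [[247.5 243.4]]
-0.09 0.03 [[386.5 178.1]] [[230.5 238.7]]
0 -0.03 [[372.  196.1]] [[254.9 217.9]]
0 0.03 [[391.9 195.3]] [[238.  213.2]]
0.09 -0.03 [[376.9 215.6]] [[262.2 192.7]]
0.09 0.03 [[398.  214.7]] [[245.4 188. ]]
```

```bash
python3 - <<'E'
from h import *
print(ctrl.tip_extent,[a for a in dir(ctrl) if a[0]!='_'])
from scipy.spatial.transform import Rotation as R
q=ctrl.read_state(); M=R.from_quat(q["tcp_rot"]).as_matrix(); p=q["tool_pos"]
for e in(.011,-.005,-.01,-.015,-.02): print(e,[proj("scene",p+M[:,2]*e+M[:,1]*s*.0265)[0].round(1) for s in(-1,1)])
for e in(-.084-.0,-.073): print([proj("scene",p+M[:,2]*e+M[:,1]*s*.094)[0].round(1) for s in(-1,1)])
E
```

```text
0.011 ['MotionError', 'finish_job', 'read_state', 'tip_extent']
0.011 [array([372.8, 199.3]), array([390.3, 198.6])]
-0.005 [array([373.2, 195.1]), array([390.8, 194.4])]
-0.01 [array([373.3, 193.8]), array([391. , 193.1])]
-0.015 [array([373.5, 192.4]), array([391.2, 191.7])]
-0.02 [array([373.6, 191.1]), array([391.4, 190.4])]
[array([351.7, 174. ]), array([417. , 171.6])]
[array([351.6, 177.2]), array([416.4, 174.8])]
```

```bash
python3 - <<'E'
from h import *
a=1.124;y=np.array([np.cos(a),np.sin(a),0]);p=np.array([.2375,.4957,.1958])
for e in(.011,-.015): print([proj("scene",p+[0,0,-e]+y*s*.055)[0].round(1) for s in(-1,1)])
print([proj("top",p+[0,0,.073]+y*s*.09)[0].round(1) for s in(-1,1)])
q=ctrl.read_state();p=q["tool_pos"];a=1.292;y=np.array([np.cos(a),np.sin(a),0])
print([proj("top",p+[0,0,.073]+y*s*.094)[0].round(1) for s in(-1,1)],[proj("top",p+[0,0,.03]+y*s*.06)[0].round(1) for s in(-1,1)])
s=cv2.imread("pics/scene0.png");b=cv2.imread("pics/top0.png");t=viewer.camera("top")[:,:,::-1];s2=viewer.camera("scene")[:,:,::-1]
cv2.imwrite("pics/m2.png",np.vstack([np.hstack([crop(s,365,40,80,60,5),crop(s2,345,145,80,60,5)]),np.hstack([crop(b,100,280,80,60,5),crop(t,205,175,80,60,5)])]))
q=ctrl.read_state();print(q["opening"],q["finger_force"])
E
```

```text
[array([384.5, 101.9]), array([417.2, 103.3])]
[array([385.2,  94.7]), array([418.3,  96. ])]
[array([197.6, 318.3]), array([142.2, 291.4])]
[array([271.3, 221.4]), array([216.2, 206.1])] [array([262.6, 219.5]), array([228.3, 210. ])]
0.04144448340251373 0.0
```

View pics/m2.png

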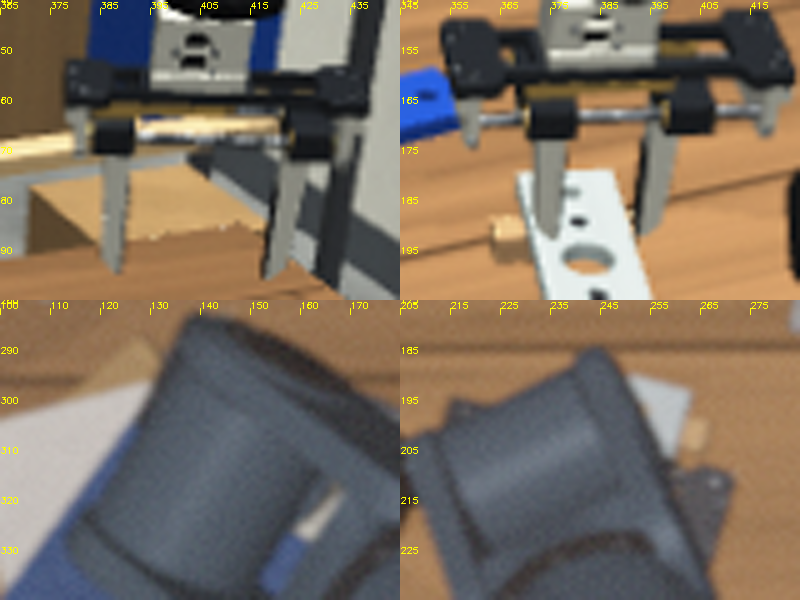

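Both views agree in plan, but the fingertips sit roughly 25 mm higher than the state implies (rows ~192 against a predicted 199). That explains why the jaw closed above the plate. I'll calibrate the height by touching the plate's top gently.

Emit:
arm_command(linear=[[0,0,-0.002],[0,0,-0.004],[0,0,-0.006],[0,0,-0.006]], rotation=[[0,0,0],[0,0,0],[0,0,0],[0,0,0]], jaw=[0.15,0.15,0.15,0.15])

```text
time_s: 2.8
tool_pos: [0.513, 0.3054, 0.0284]
tcp_rot: [0.139, 0.99, -0.0, -0.0]
contact_force: [-1.2, 0.0, -1.1]
opening: 0.0395
finger_force: 0.0
```

Emit:
arm_command(linear=[[0,0,-0.001],[0,0,-0.002],[0,0,-0.003],[0,0,-0.003]], rotation=[[0,0,0],[0,0,0],[0,0,0],[0,0,0]], jaw=[0.15,0.15,0.15,0.15])

```text
time_s: 3.3
tool_pos: [0.5131, 0.3055, 0.0262]
tcp_rot: [0.139, 0.99, -0.0, -0.0]
contact_force: [-0.2, 0.8, -0.0]
opening: 0.0396
finger_force: 0.0
```

Emit:
arm_command(linear=[[0,0,-0.001],[0,0,-0.002],[0,0,-0.003],[0,0,-0.003]], rotation=[[0,0,0],[0,0,0],[0,0,0],[0,0,0]], jaw=[0.15,0.15,0.15,0.15])

```text
time_s: 3.8
tool_pos: [0.513, 0.3055, 0.0239]
tcp_rot: [0.139, 0.99, -0.0, -0.0]
contact_force: [-0.9, -0.1, 0.2]
opening: 0.0401
finger_force: 0.0
```

Emit:
arm_command(linear=[[0,0,-0.002],[0,0,-0.004],[0,0,-0.004]], rotation=[[0,0,0],[0,0,0],[0,0,0]], jaw=[0.15,0.15,0.15])

```text
time_s: 4.18
tool_pos: [0.513, 0.3055, 0.0208]
tcp_rot: [0.139, 0.99, -0.0, -0.0]
contact_force: [0.5, -0.8, 0.2]
opening: 0.0397
finger_force: 0.0
```

Emit:
arm_command(linear=[[0,0,-0.002],[0,0,-0.003],[0,0,-0.003]], rotation=[[0,0,0],[0,0,0],[0,0,0]], jaw=[0.15,0.15,0.15])

```text
time_s: 4.55
tool_pos: [0.5131, 0.3055, 0.0187]
tcp_rot: [0.139, 0.99, -0.0, -0.0]
contact_force: [0.5, 0.1, -0.3]
opening: 0.0397
finger_force: 0.0
```

Emit:
arm_command(linear=[[0,0,-0.002],[0,0,-0.003],[0,0,-0.003]], rotation=[[0,0,0],[0,0,0],[0,0,0]], jaw=[0.15,0.15,0.15])

```text
time_s: 4.92
tool_pos: [0.5131, 0.3055, 0.0164]
tcp_rot: [0.139, 0.99, -0.0, -0.0]
contact_force: [1.2, -0.2, -0.4]
opening: 0.039
finger_force: 0.0
```

```bash
python3 - <<'E'
from h import *
t=viewer.camera("top")[:,:,::-1];s2=viewer.camera("scene")[:,:,::-1]
cv2.imwrite("pics/scene3.png",s2)
cv2.imwrite("pics/m3.png",np.hstack([crop(s2,355,150,56,80,7),crop(t,215,180,56,80,7)]))
E
```

```text
(no output)
```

View pics/m3.png

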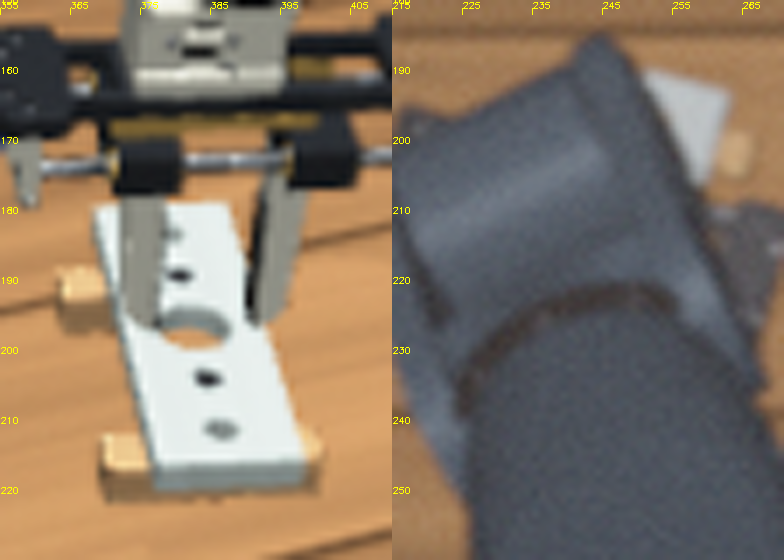

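Emit:
arm_command(linear=[[0,0,-0.0015],[0,0,-0.003],[0,0,-0.003]], rotation=[[0,0,0],[0,0,0],[0,0,0]], jaw=[0.15,0.15,0.15])

```text
time_s: 5.4
tool_pos: [0.513, 0.3055, 0.0142]
tcp_rot: [0.139, 0.99, -0.0, -0.0]
contact_force: [0.4, -0.6, -0.4]
opening: 0.0393
finger_force: 0.0
```

Emit:
arm_command(linear=[[0,0,-0.0015],[0,0,-0.003],[0,0,-0.003]], rotation=[[0,0,0],[0,0,0],[0,0,0]], jaw=[0.15,0.15,0.15])

```text
time_s: 5.78
tool_pos: [0.5131, 0.3055, 0.012]
tcp_rot: [0.139, 0.99, -0.0, -0.0]
contact_force: [0.0, -0.1, -0.7]
opening: 0.0396
finger_force: 0.0
```

Emit:
arm_command(linear=[[0,0,-0.0015],[0,0,-0.003],[0,0,-0.003]], rotation=[[0,0,0],[0,0,0],[0,0,0]], jaw=[0.15,0.15,0.15])

```text
time_s: 6.15
tool_pos: [0.5132, 0.3055, 0.0118]
tcp_rot: [0.139, 0.99, 0.0, 0.0]
contact_force: [-9.0, -5.0, 23.5]
opening: 0.0398
finger_force: 12.1
```

```bash
python3 - <<'E'
from h import *
s2=viewer.camera("scene")[:,:,::-1]; s0=cv2.imread("pics/scene0.png"); s3=cv2.imread("pics/scene3.png")
cv2.imwrite("pics/scene4.png",s2)
cv2.imwrite("pics/m4.png",np.hstack([crop(s3,360,170,45,60,8),crop(s2,360,170,45,60,8)]))
E
```

```text
(no output)
```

View pics/m4.png

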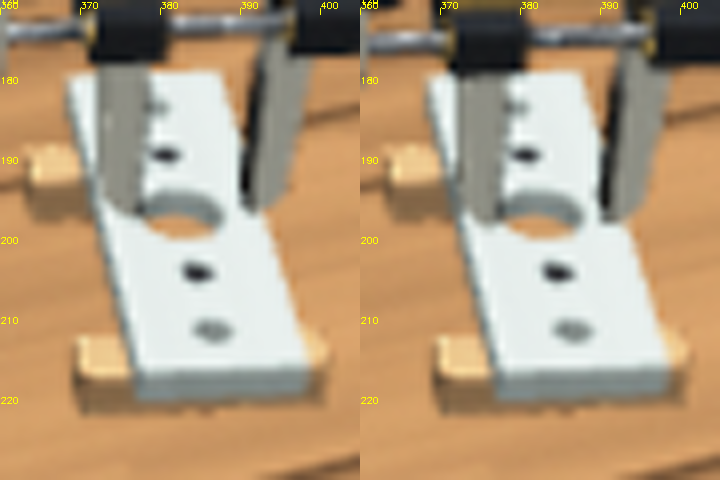

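Contact came at TCP z = 0.0119, so the fingertips are really at TCP z + 0.022. Now I'll lift, open, go down to tips at 22 mm and grip.

Emit:
arm_command(linear=[[0,0,0.02],[0,0,0.02],[0,0,0.02],[0,0,0.02],[0,0,0.02],[0,0,0.02],[0,0,0.0],[0,0,-0.013]], rotation=[[0,0,0],[0,0,0],[0,0,0],[0,0,0],[0,0,0],[0,0,0],[0,0,0],[0,0,0]], jaw=[-0.9,-0.9,-0.9,-0.9,-0.9,-0.9,-0.9,-0.9])

```text
time_s: 7.2
tool_pos: [0.5125, 0.3052, -0.0014]
tcp_rot: [0.139, 0.99, -0.0, -0.001]
contact_force: [0.2, -0.1, -0.1]
opening: 0.0884
finger_force: 0.0
```

Emit:
arm_command(linear=[[0,0,0],[0,0,0],[0,0,0],[0,0,0],[0,0,0],[0,0,0]], rotation=[[0,0,0],[0,0,0],[0,0,0],[0,0,0],[0,0,0],[0,0,0]], jaw=[-0.9,0,0,0,0,0], squeeze=35)

```text
time_s: 7.95
tool_pos: [0.5131, 0.3054, 0.0003]
tcp_rot: [0.139, 0.99, -0.0, 0.0]
contact_force: [-0.5, -2.8, 5.0]
opening: 0.0596
finger_force: 35.0
```

Emit:
arm_command(linear=[[0,0,0.05],[0,0,0.113],[0.0429,-0.349,0.113],[0.0429,-0.349,0.113],[0.0429,-0.349,0.113],[0.0429,-0.349,0.113],[0.0429,-0.349,0.113],[0.0429,-0.349,0.113]], rotation=[[0,0,0],[0,0,0],[0,0,0.087],[0,0,0.087],[0,0,0.087],[0,0,0.087],[0,0,0.087],[0,0,0.087]], jaw=[0,0,0,0,0,0,0,0])

```text
time_s: 8.95
tool_pos: [0.5452, 0.0422, 0.0845]
tcp_rot: [-0.132, 0.991, 0.0, -0.0]
contact_force: [-0.0, -0.1, -4.2]
opening: 0.0595
finger_force: 35.0
```

Emit:
arm_command(linear=[[0,0,0],[0,0,0]], rotation=[[0,0,0],[0,0,0]], jaw=[0,0])

```text
time_s: 9.2
tool_pos: [0.5451, 0.0448, 0.0847]
tcp_rot: [-0.134, 0.991, 0.0, -0.0]
contact_force: [0.0, -0.3, -2.5]
opening: 0.0595
finger_force: 35.0
```

```bash
python3 - <<'E'
from h import *
t=viewer.camera("top")[:,:,::-1];s=viewer.camera("scene")[:,:,::-1]
cv2.imwrite("pics/top5.png",t);cv2.imwrite("pics/scene5.png",s)
cv2.imwrite("pics/m5.png",np.hstack([crop(s,260,150,90,110,5),crop(t,290,160,65,110,5)]))
q=ctrl.read_state();print(q["tool_pos"],q["tcp_rot"],q["joint_pos"].round(3))
E
```

```text
[0.54514469 0.04461256 0.08471858] [-1.34012775e-01  9.90979602e-01  3.61135422e-05 -5.35795546e-05] [-0.003  0.487  1.757  0.     0.898 -1.843]
```

View pics/m5.png

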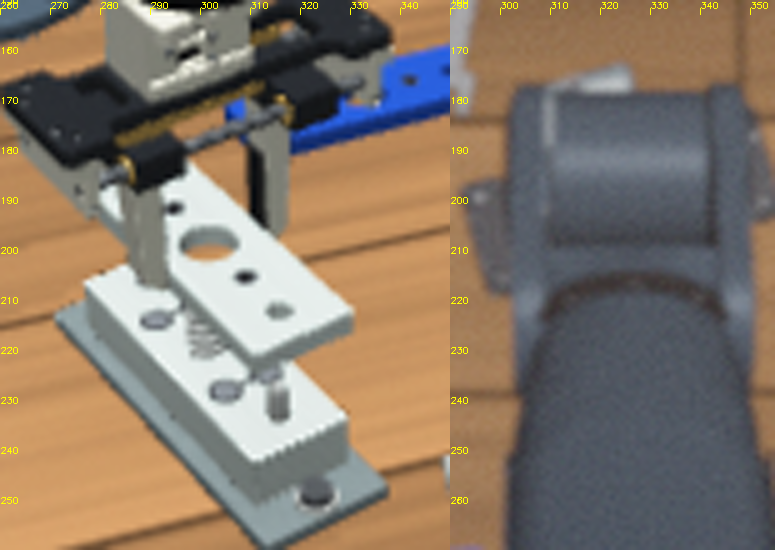

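```bash
python3 - <<'E'
from fit import *
s0=cv2.imread("pics/scene0.png"); s5=cv2.imread("pics/scene5.png")
bx={"scene":(262,190,84,76)}
for z in(.046,):
    m=fit(lambda p:mould([*p,z]),[.545,.0445,.267],{"scene":s0},bx,(.003,.003,.03)); print("mould",m[0].round(4),m[1])
M=m[0]
pl=fit(lambda p:plate([*p,.02]),[.5125,.306,-.279],{"scene":s0},{"scene":(358,172,50,52)},(.003,.003,.03)); print("plate0 scene-only",pl[0].round(4))
import fit as F
# plate over mould: mould layers are pre-placed in world, so undo the plate's put
def both(p):
    inv=lambda L:(np.array(L)@np.eye(3))
    return plate([*p,zz])+[poly(.007,20,zz+.014,zz+.014,0,.068)]
def resid2(p):
    b=(294,199,38,26); x0,y0,w,h=b
    Ls=[put(L,M) for L in mould([*M,.046])]+[put(L,p) for L in both(p)]
    A=[np.ones(w*h)]+[cover("scene",L,b).ravel() for L in Ls]; B=[];rem=np.ones(w*h)
    for a in A[::-1]: B.append(a*rem); rem=rem*(1-a)
    B=np.array(B).T; Y=s5[y0:y0+h,x0:x0+w].reshape(-1,3).astype(float)
    k=np.linalg.lstsq(B,Y,rcond=None)[0]; return np.clip(Y-B@k,-50,50)
from scipy.optimize import minimize
for zz in(.1044,.1025):
    sc=np.array([.003,.003,.03]); p0=np.array([*M[:2],M[2]]); q=np.zeros(3)
    for _ in range(3):
        r=minimize(lambda q:(resid2(p0+q*sc)**2).mean(),q,method="Nelder-Mead",options=dict(initial_simplex=np.vstack([q]+[q+e for e in np.eye(3)]),xatol=.01,fatol=1e-3)); q=r.x
    P=p0+q*sc; d=P[:2]-M[:2]; c,s=np.cos(M[2]),np.sin(M[2])
    print(zz,P.round(4),r.fun,"d world",d.round(4),"d mould axes",(d@[c,s]).round(4),(d@[-s,c]).round(4))
E
```

```text
mould [0.5469 0.0449 0.2663] 363.643441882776
plate0 scene-only [ 0.5152  0.3058 -0.2786]
0.1044 [0.5471 0.0467 0.2723] 271.24020780251186 d world [0.0002 0.0017] d mould axes 0.0007 0.0016
0.1025 [0.5448 0.0472 0.2734] 272.5662801379432 d world [-0.002   0.0023] d mould axes -0.0013 0.0027
```

Scene shows the plate over the mould with front hole near (315.6,211.8) and the dowel beneath it. The fit puts the plate about 1.3–1.7 mm too far in +y, so I'll correct that while lowering.

Emit:
arm_command(linear=[[0,-0.0018,-0.01],[0,-0.0018,-0.025],[0,-0.0018,-0.0436],[0,-0.0018,-0.0436],[0,-0.0018,-0.0436]], rotation=[[0,0,0],[0,0,0],[0,0,0],[0,0,0],[0,0,0]], jaw=[0,0,0,0,0], squeeze=20)

```text
time_s: 9.93
tool_pos: [0.5453, 0.0424, 0.0521]
tcp_rot: [-0.133, 0.991, 0.0, -0.0]
contact_force: [0.9, -0.2, -1.9]
opening: 0.0597
finger_force: 20.0
```

Emit:
arm_command(linear=[[0,0,-0.003],[0,0,-0.006],[0,0,-0.009],[0,0,-0.009]], rotation=[[0,0,0],[0,0,0],[0,0,0],[0,0,0]], jaw=[0,0,0,0])

```text
time_s: 10.42
tool_pos: [0.5451, 0.0424, 0.0452]
tcp_rot: [-0.133, 0.991, 0.0, -0.0]
contact_force: [-0.1, -0.3, -2.8]
opening: 0.0595
finger_force: 20.0
```

Emit:
arm_command(linear=[[0,0.0006,-0.003],[0,0.0006,-0.006],[0,0.0006,-0.009],[0,0.0006,-0.009]], rotation=[[0,0,0],[0,0,0],[0,0,0],[0,0,0]], jaw=[0,0,0,0])

```text
time_s: 10.92
tool_pos: [0.5451, 0.0428, 0.0383]
tcp_rot: [-0.133, 0.991, 0.0, -0.0]
contact_force: [-0.8, 0.7, -3.1]
opening: 0.0599
finger_force: 20.0
```

Emit:
arm_command(linear=[[0,0,-0.004],[0,0,-0.008],[0,0,-0.012],[0,0,-0.014],[0,0,-0.014]], rotation=[[0,0,0],[0,0,0],[0,0,0],[0,0,0],[0,0,0]], jaw=[0,0,0,0,0])

```text
time_s: 11.55
tool_pos: [0.5452, 0.0429, 0.028]
tcp_rot: [-0.133, 0.991, 0.0, -0.0]
contact_force: [-0.5, 0.4, -2.7]
opening: 0.0599
finger_force: 20.0
```

Emit:
arm_command(linear=[[0,0,0],[0,0,0],[0,0,0],[0,0,0.04],[0,0,0.0827],[0,0,0.0827]], rotation=[[0,0,0],[0,0,0],[0,0,0],[0,0,0],[0,0,0],[0,0,0]], jaw=[-0.7,-0.7,-0.7,-0.7,-0.7,-0.7])

```text
time_s: 12.3
tool_pos: [0.5467, 0.0429, 0.0922]
tcp_rot: [-0.133, 0.991, -0.0, 0.002]
contact_force: [0.8, -0.3, -0.7]
opening: 0.079
finger_force: 0.0
```

Emit:
arm_command(linear=[[-0.0208,-0.4665,0],[-0.0208,-0.4665,0],[-0.0208,-0.4665,0],[-0.0208,-0.4665,0],[-0.0208,-0.4665,0],[-0.0208,-0.4665,0],[-0.0208,-0.4665,0],[-0.0208,-0.4665,0]], rotation=[[0,0,-0.468],[0,0,-0.468],[0,0,-0.468],[0,0,-0.468],[0,0,-0.468],[0,0,-0.468],[0,0,-0.468],[0,0,-0.468]], jaw=[-0.7,-0.7,-0.7,-0.7,-0.7,-0.7,-0.7,-0.7])

```text
time_s: 13.3
tool_pos: [0.529, -0.3073, 0.0887]
tcp_rot: [0.581, 0.814, -0.0, -0.001]
contact_force: [0.9, 0.6, 0.3]
opening: 0.0787
finger_force: 0.0
```

```bash
python3 - <<'E'
from fit import *
ims={n:viewer.camera(n)[:,:,::-1].copy() for n in("top","scene")}
for n in ims: cv2.imwrite(f"pics/{n}6.png",ims[n])
def pm(p):
    return [box(.23,.08,0,.012),box(.23,.08,.012,.012),box(.18,.06,.012,p[3]+.014),box(.18,.06,p[3]+.014,p[3]+.014)]
r=fit(pm,[.545,.044,.267,.046],ims,{"top":(298,168,52,78),"scene":(262,188,84,78)}); print(r)
cv2.imwrite("pics/m6.png",crop(ims["scene"],258,180,90,80,6))
E
```

```text
(array([0.5460604 , 0.04512843, 0.26573381, 0.04545214]), np.float64(224.05165595171061))
```

View pics/m6.png

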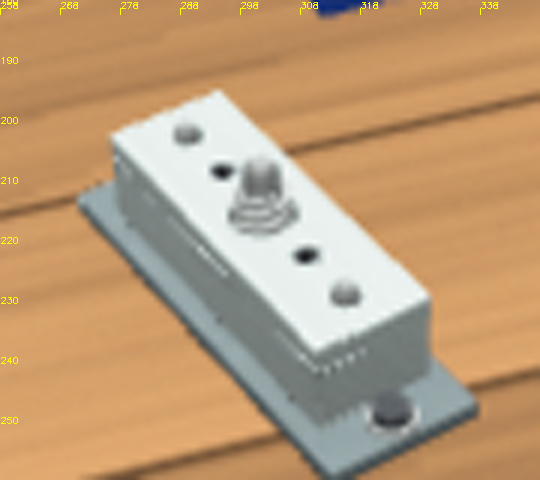

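Emit:
arm_command(linear=[[0,0,0],[0,0,0],[0,0,0],[0,0,0],[0,0,0],[0,0,0],[0,0,0],[0,0,0]], rotation=[[0,0,-0.2278],[0,0,-0.2278],[0,0,-0.2278],[0,0,-0.2278],[0,0,-0.2278],[0,0,-0.2278],[0,0,-0.2278],[0,0,-0.2278]], jaw=[-0.4,-0.4,-0.4,-0.4,-0.4,-0.4,-0.4,-0.4])

```text
time_s: 14.4
tool_pos: [0.5295, -0.3067, 0.0894]
tcp_rot: [0.972, 0.237, -0.0, -0.0]
contact_force: [-0.3, -0.1, 0.3]
opening: 0.0651
finger_force: 0.0
```

The plate is seated flat: both dowel tips show flush in the holes at about (289,202) and (315,229), with the stud through the middle at (301,212). Next I grip the nut.

Emit:
arm_command(linear=[[0,0,-0.06],[0,0,-0.11],[0,0,-0.128],[0,0,-0.1305],[0,0,-0.1305],[0,0,-0.1305],[0,0,-0.1305],[0,0,-0.1305]], rotation=[[0,0,0],[0,0,0],[0,0,0],[0,0,0],[0,0,0],[0,0,0],[0,0,0],[0,0,0]], jaw=[-0.4,-0.4,-0.4,-0.4,0.4,0.4,0.4,0.4], squeeze=20)

```text
time_s: 15.4
tool_pos: [0.5304, -0.3076, -0.0068]
tcp_rot: [0.972, 0.237, 0.001, 0.001]
contact_force: [-0.3, -1.0, 5.9]
opening: 0.0409
finger_force: 20.0
```

Emit:
arm_command(linear=[[0,0,0],[0,0,0]], rotation=[[0,0,0],[0,0,0]], jaw=[0.4,0.4])

```text
time_s: 15.65
tool_pos: [0.5304, -0.3076, -0.0067]
tcp_rot: [0.972, 0.237, 0.001, 0.001]
contact_force: [0.7, -1.1, 7.1]
opening: 0.0411
finger_force: 20.0
```

Emit:
arm_command(linear=[[0,0,0.07],[0,0,0.136],[0.0199,0.4679,0.136],[0.0199,0.4679,0.136],[0.0199,0.4679,0.136],[0.0199,0.4679,0.136],[0.0199,0.4679,0.136],[0.0199,0.4679,0.136]], rotation=[[0,0,0],[0,0,0],[0,0,-0.224],[0,0,-0.224],[0,0,-0.224],[0,0,-0.224],[0,0,-0.224],[0,0,-0.224]], jaw=[0.4,0.4,0.4,0.4,0.4,0.4,0.4,0.4])

```text
time_s: 16.65
tool_pos: [0.544, 0.0425, 0.0941]
tcp_rot: [0.957, -0.289, -0.0, 0.0]
contact_force: [0.4, -0.5, -4.0]
opening: 0.0405
finger_force: 20.0
```

```bash
python3 - <<'E'
from h import *
q=ctrl.read_state();print(q["tool_pos"],q["tcp_rot"].round(4),q["joint_pos"].round(3),q["contact_force"],q["opening"])
x,y=q["tcp_rot"][:2];print(2*np.arctan2(y,x)-np.pi/2)
E
```

```text
[0.54404971 0.04246858 0.09406822] [ 9.573e-01 -2.891e-01 -4.000e-04  1.000e-04] [-0.007  0.472  1.754  0.     0.917  2.15 ] [ 0.40130161 -0.52827413 -4.04037847] 0.04051333086368403
-2.1573890671613594
```

Emit:
arm_command(linear=[[0,0,0],[0,0,0],[0,0,0],[0,0,-0.01],[0,0,-0.015],[0,0,-0.015]], rotation=[[0,0,-0.0545],[0,0,-0.0545],[0,0,-0.0545],[0,0,-0.0545],[0,0,-0.0545],[0,0,-0.0545]], jaw=[0.4,0.4,0.4,0.4,0.4,0.4])

```text
time_s: 17.4
tool_pos: [0.5443, 0.0404, 0.0824]
tcp_rot: [0.895, -0.445, -0.0, 0.0]
contact_force: [-0.6, 0.2, -1.9]
opening: 0.0408
finger_force: 20.0
```

Emit:
arm_command(linear=[[0,0,-0.003],[0,0,-0.006],[0,0,-0.008],[0,0,-0.008]], rotation=[[0,0,0],[0,0,0],[0,0,0],[0,0,0]], jaw=[0.4,0.4,0.4,0.4])

```text
time_s: 17.9
tool_pos: [0.5446, 0.0405, 0.0769]
tcp_rot: [0.895, -0.446, -0.0, 0.0]
contact_force: [-0.2, 0.0, -3.4]
opening: 0.0412
finger_force: 20.0
```

Emit:
arm_command(linear=[[0.0009,0.0037,0],[0.0009,0.0037,0],[0.0009,0.0037,-0.003],[0.0009,0.0037,-0.005],[0.0009,0.0037,-0.005]], rotation=[[0,0,0],[0,0,0],[0,0,0],[0,0,0],[0,0,0]], jaw=[0.4,0.4,0.4,0.4,0.4])

```text
time_s: 18.52
tool_pos: [0.5452, 0.0433, 0.073]
tcp_rot: [0.895, -0.446, -0.0, 0.0]
contact_force: [0.9, 0.1, -2.6]
opening: 0.0412
finger_force: 20.0
```

Emit:
arm_command(linear=[[0,0,-0.002],[0,0,-0.004],[0,0,-0.005],[0,0,-0.005]], rotation=[[0,0,0],[0,0,0],[0,0,0],[0,0,0]], jaw=[0.4,0.4,0.4,0.4])

```text
time_s: 19.02
tool_pos: [0.5453, 0.0433, 0.0694]
tcp_rot: [0.895, -0.446, -0.0, 0.0]
contact_force: [-0.3, -0.2, -3.4]
opening: 0.0409
finger_force: 20.0
```

Emit:
arm_command(linear=[[0,0,-0.002],[0,0,-0.004],[0,0,-0.0055],[0,0,-0.0055]], rotation=[[0,0,0],[0,0,0],[0,0,0],[0,0,0]], jaw=[0.4,0.4,0.4,0.4])

```text
time_s: 19.52
tool_pos: [0.5453, 0.0432, 0.0652]
tcp_rot: [0.895, -0.446, -0.0, 0.0]
contact_force: [-0.3, -0.8, -2.7]
opening: 0.0408
finger_force: 20.0
```

Emit:
arm_command(linear=[[0,0,-0.0015],[0,0,-0.0025],[0,0,-0.0025]], rotation=[[0,0,0],[0,0,0],[0,0,0]], jaw=[0.4,0.4,0.4])

```text
time_s: 19.9
tool_pos: [0.5453, 0.0432, 0.0634]
tcp_rot: [0.895, -0.446, 0.0, 0.0]
contact_force: [0.7, -1.7, -2.8]
opening: 0.0411
finger_force: 20.0
```

Emit:
arm_command(linear=[[0,0,-0.0015],[0,0,-0.0025],[0,0,-0.0025]], rotation=[[0,0,0],[0,0,0],[0,0,0]], jaw=[0.4,0.4,0.4])

```text
time_s: 20.27
tool_pos: [0.5455, 0.0432, 0.062]
tcp_rot: [0.895, -0.446, 0.0, -0.0]
contact_force: [-0.7, -2.6, 4.3]
opening: 0.0409
finger_force: 20.0
```

Thread contact came at TCP z ≈ 0.062, putting the nut's underside at about 73 mm, so only a small back-off (~0.5 rad) should be needed. I'll loosen the jaw to act as a loose wrench and turn counter-clockwise.

Emit:
arm_command(linear=[[0,0,0],[0,0,0],[0,0,0.006],[0,0,0.006]], rotation=[[0,0,0],[0,0,0],[0,0,0],[0,0,0]], jaw=[0.06,0.06,0.06,0.06])

```text
time_s: 20.78
tool_pos: [0.5456, 0.0433, 0.0665]
tcp_rot: [0.895, -0.446, 0.0, -0.0]
contact_force: [0.3, -0.2, -0.4]
opening: 0.0439
finger_force: 0.0
```

```bash
cat > nz.py <<'E'
from fit import *
import sys
s=viewer.camera("scene")[:,:,::-1].copy(); k=sys.argv[1]; cv2.imwrite(f"pics/n{k}.png",s)
q=ctrl.read_state(); x,y=q["tcp_rot"][:2]; print(q["time_s"],q["tool_pos"],"yaw",2*np.arctan2(y,x)-np.pi/2,q["joint_pos"][[0,5]],q["opening"])
def mk(p): # nut over plate; free: z, yaw ; axis fixed
    return [box(.18,.06,.0,.06)]
M=[.5460,.0450,.266]
def res(p):
    b=(278,184,48,46); x0,y0,w,h=b
    Ls=[put(box(.23,.08,0,.012),M),put(box(.18,.06,.01,.06),M),put(box(.18,.06,.06,.06),M)]+[put(L,[p[0],p[1],p[2]]) for L in nut(p)]
    A=[np.ones(w*h)]+[cover("scene",L,b).ravel() for L in Ls]; B=[];rem=np.ones(w*h)
    for a in A[::-1]: B.append(a*rem); rem=rem*(1-a)
    B=np.array(B).T; Y=s[y0:y0+h,x0:x0+w].reshape(-1,3).astype(float)
    kk=np.linalg.lstsq(B,Y,rcond=None)[0]; return (np.clip(Y-B@kk,-50,50)**2).mean()
yaw=2*np.arctan2(y,x)-np.pi/2
best=[(min(res([M[0],M[1],yaw+d,z]) for d in(-.15,0,.15)),z) for z in np.arange(.056,.080,.001)]
print([(round(float(z),4),round(float(f),1)) for f,z in sorted(best)[:4]])
cv2.imwrite(f"pics/nc{k}.png",crop(s,268,160,70,80,7))
E
python3 nz.py 1
```

```text
20.825 [0.54548402 0.04329694 0.06633217] yaw -2.494370301787276 [-0.0059013   2.48842523] 0.04382753716448939
[(0.074, 821.8), (0.073, 822.5), (0.075, 838.3), (0.072, 841.3)]
```

View pics/nc1.png

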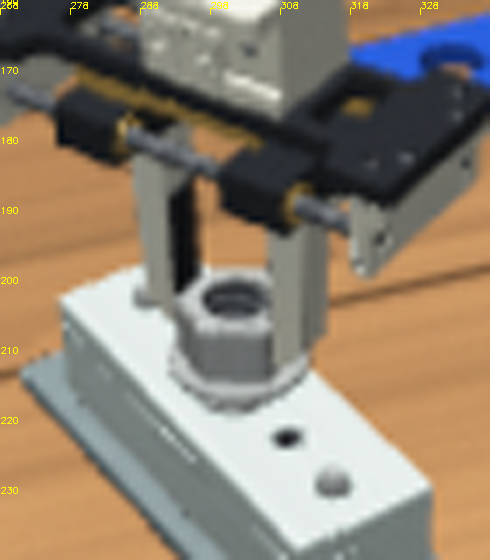

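The nut sits upright on the stud with its bore centre near (301,202). The height fit gives an underside of 73.5 mm, agreeing with the touch. Turning counter-clockwise.

Emit:
arm_command(linear=[[0,0,0],[0,0,0],[0,0,0],[0,0,0],[0,0,0]], rotation=[[0,0,0.02],[0,0,0.04],[0,0,0.06],[0,0,0.08],[0,0,0.08]], jaw=[0.06,0.06,0.06,0.06,0.06])

```text
time_s: 21.45
tool_pos: [0.5456, 0.0433, 0.0663]
tcp_rot: [0.978, -0.209, 0.0, -0.0]
contact_force: [0.3, 0.0, -0.1]
opening: 0.044
finger_force: 1.0
```

```bash
python3 nz.py 2
```

```text
21.5 [0.54546031 0.04329588 0.06621805] yaw -1.9943582222097316 [-0.00588671  1.98845403] 0.04395589799289103
[(0.074, 668.3), (0.075, 675.9), (0.073, 681.1), (0.076, 702.1)]
```

Emit:
arm_command(linear=[[0,0,0],[0,0,0],[0,0,0],[0,0,0],[0,0,0]], rotation=[[0,0,0.02],[0,0,0.04],[0,0,0.06],[0,0,0.08],[0,0,0.08]], jaw=[0.06,0.06,0.06,0.06,0.06])

```text
time_s: 22.12
tool_pos: [0.5452, 0.0432, 0.066]
tcp_rot: [0.999, 0.039, -0.0, 0.0]
contact_force: [-0.5, 0.7, 0.3]
opening: 0.044
finger_force: 0.2
```

```bash
python3 nz.py 3
```

```text
22.175 [0.54522546 0.0432576  0.06599343] yaw -1.4935298092754956 [-0.00594803  1.48758228] 0.0442126245877301
[(0.068, 725.1), (0.069, 730.5), (0.067, 739.8), (0.07, 755.2)]
```

The underside dropped from 74 to about 68 mm, so the nut has fallen into the thread. I'll re-index the tool half a turn to have range for clockwise turning.

Emit:
arm_command(linear=[[0,0,0],[0,0,0.02],[0,0,0.036],[0,0,0.036],[0,0,0.036],[0,0,0.036],[0,0,0.036],[0,0,0.036]], rotation=[[0,0,0],[0,0,0],[0,0,0],[0,0,0.25],[0,0,0.25],[0,0,0.25],[0,0,0.25],[0,0,0.25]], jaw=[-0.15,-0.15,-0.15,-0.15,-0.15,-0.15,-0.15,-0.15])

```text
time_s: 23.18
tool_pos: [0.5457, 0.0433, 0.0942]
tcp_rot: [0.872, 0.49, 0.0, 0.0]
contact_force: [-0.6, -0.8, -0.7]
opening: 0.0535
finger_force: 0.0
```

```bash
python3 nz.py 4; python3 - <<'E'
import sys; sys.argv=["","x"]
E
cat > ny.py <<'E'
# nut yaw and height with nothing around it
from fit import *
s=cv2.imread("pics/n4.png")
from scipy.optimize import minimize
exec(open("nz.py").read().split("def res(p)")[0].split("def mk")[1].join(["def mk",""]))
E
rm ny.py
sed -n '/^M=/,/return/p' nz.py > res.py
python3 - <<'E'
from fit import *
s=cv2.imread("pics/n4.png"); exec(open("res.py").read())
L=[(res([M[0]+dx,M[1],y,z]),y,z,dx) for y in np.arange(-.52,.53,.08) for z in np.arange(.062,.072,.001) for dx in(-.001,0,.001)]
for l in sorted(L)[:6]: print(np.round(l,4))
E
```

```text
23.225 [0.54564315 0.04331159 0.09412125] yaw -0.5364767025023771 [-0.00586358  0.53058692] 0.053846818652348936
[(0.068, 422.3), (0.067, 429.9), (0.069, 432.1), (0.066, 452.2)]
[4.193073e+02 4.400000e-01 6.900000e-02 1.000000e-03]
[4.209208e+02 5.200000e-01 6.900000e-02 1.000000e-03]
[ 4.209722e+02 -5.200000e-01  6.900000e-02  1.000000e-03]
[4.216311e+02 4.400000e-01 6.800000e-02 0.000000e+00]
[4.222541e+02 5.200000e-01 6.800000e-02 0.000000e+00]
[ 4.225112e+02 -5.200000e-01  6.800000e-02  0.000000e+00]
```

Emit:
arm_command(linear=[[0,0,0],[0,0,0],[0,0,0],[0,0,0],[0,0,0],[0,0,0],[0,0,0],[0,0,0]], rotation=[[0,0,0.25],[0,0,0.25],[0,0,0.25],[0,0,0.25],[0,0,0.25],[0,0,0.25],[0,0,0.25],[0,0,0.25]], jaw=[-0.15,-0.15,-0.15,-0.15,-0.15,-0.15,-0.15,-0.15])

```text
time_s: 24.22
tool_pos: [0.5456, 0.0433, 0.0939]
tcp_rot: [0.305, 0.952, 0.0, 0.0]
contact_force: [-0.6, -0.4, -0.1]
opening: 0.0534
finger_force: 0.0
```

```bash
python3 nz.py 5
```

```text
24.275 [0.54556299 0.04329221 0.09392801] yaw 0.9604860935730741 [-0.00585294 -0.96629964] 0.05327838486187206
[(0.068, 395.0), (0.069, 402.4), (0.067, 407.0), (0.066, 427.9)]
```

Emit:
arm_command(linear=[[0,0,0],[0,0,0],[0,0,0],[0,0,0],[0,0,-0.03],[0,0,-0.0519],[0,0,-0.0519],[0,0,-0.0519]], rotation=[[0,0,0.0907],[0,0,0.0907],[0,0,0.0907],[0,0,0.0907],[0,0,0.0907],[0,0,0.0907],[0,0,0.0907],[0,0,0.0907]], jaw=[-0.15,-0.15,-0.15,-0.15,-0.15,-0.15,0.06,0.06], squeeze=12)

```text
time_s: 25.28
tool_pos: [0.5457, 0.0433, 0.0547]
tcp_rot: [0.027, 1.0, -0.0, 0.0]
contact_force: [-0.5, 0.0, -0.3]
opening: 0.044
finger_force: 0.0
```

Seated around the hexagon. Now clockwise 2.5 rad, then check.

Emit:
arm_command(linear=[[0,0,0],[0,0,0],[0,0,0],[0,0,0],[0,0,0],[0,0,0],[0,0,0],[0,0,0]], rotation=[[0,0,-0.025],[0,0,-0.05],[0,0,-0.075],[0,0,-0.1],[0,0,-0.125],[0,0,-0.15],[0,0,-0.175],[0,0,-0.2]], jaw=[0.06,0.06,0.06,0.06,0.06,0.06,0.06,0.06])

```text
time_s: 26.28
tool_pos: [0.5456, 0.0432, 0.0549]
tcp_rot: [0.611, 0.791, 0.0, 0.0]
contact_force: [0.2, -1.0, -0.3]
opening: 0.0438
finger_force: 0.7
```

```bash
python3 nz.py 6; python3 -c "
from rig import ctrl
q=ctrl.read_state();print(q['ft_torque'],q['finger_force'])"
```

```text
26.325 [0.54555015 0.04322386 0.05483453] yaw 0.24802723150854877 [-0.00599081 -0.25399197] 0.043637766308653445
[(0.065, 978.8), (0.064, 982.3), (0.066, 986.9), (0.063, 998.0)]
[-0.06052474  0.191225    0.01902133] 0.32794724206109294
```

Emit:
arm_command(linear=[[0,0,0],[0,0,0],[0,0,0],[0,0,0],[0,0,0],[0,0,0],[0,0,0],[0,0,0]], rotation=[[0,0,-0.025],[0,0,-0.05],[0,0,-0.075],[0,0,-0.1],[0,0,-0.125],[0,0,-0.15],[0,0,-0.175],[0,0,-0.2]], jaw=[0.06,0.06,0.06,0.06,0.06,0.06,0.06,0.06])

```text
time_s: 27.32
tool_pos: [0.5456, 0.0433, 0.0548]
tcp_rot: [0.959, 0.282, 0.0, 0.0]
contact_force: [-0.3, -0.8, -0.2]
opening: 0.0437
finger_force: 0.4
```

```bash
python3 nz.py 7; python3 -c "
from rig import ctrl
q=ctrl.read_state();print(q['ft_torque'],q['finger_force'])"
```

```text
27.375 [0.54569107 0.04328292 0.05480825] yaw -1.0058134964573249 [-0.00590309  0.99990014] 0.04376525932539286
[(0.075, 1249.7), (0.076, 1251.7), (0.074, 1251.7), (0.077, 1256.7)]
[0.05432141 0.14085918 0.01976678] 0.122093643694825
```

Emit:
arm_command(linear=[[0,0,0],[0,0,0],[0,0,0],[0,0,0]], rotation=[[0,0,-0.025],[0,0,-0.05],[0,0,-0.075],[0,0,-0.09]], jaw=[0.06,0.06,0.06,0.06])

```text
time_s: 27.88
tool_pos: [0.5456, 0.0432, 0.0547]
tcp_rot: [1.0, 0.005, 0.0, 0.0]
contact_force: [-0.8, -1.4, 0.1]
opening: 0.0436
finger_force: 0.8
```

```bash
python3 nz.py 8; python3 -c "
from rig import ctrl
q=ctrl.read_state();print(q['ft_torque'],q['finger_force'])"
```

```text
27.925 [0.54554583 0.04322806 0.0546759 ] yaw -1.5640573804943625 [-0.0059498   1.55818854] 0.04368291623958993
[(0.061, 940.5), (0.06, 940.6), (0.062, 956.4), (0.059, 957.3)]
[-0.08747686  0.16466138  0.00602508] 0.487438572672545
```

Emit:
arm_command(linear=[[0,0,0],[0,0,0],[0,0,0]], rotation=[[0,0,-0.02],[0,0,-0.04],[0,0,-0.04]], jaw=[0.06,0.06,0.06])

```text
time_s: 28.3
tool_pos: [0.5455, 0.0432, 0.0546]
tcp_rot: [0.993, -0.118, 0.0, -0.0]
contact_force: [-0.5, -0.6, 0.4]
opening: 0.0437
finger_force: 0.2
```

```bash
python3 nz.py 9; python3 -c "
from rig import ctrl
q=ctrl.read_state();print(q['ft_torque'],q['finger_force'])"
```

```text
28.35 [0.54551707 0.04326012 0.05450628] yaw -1.8061994182228776 [-0.00595181  1.80022905] 0.043506438335553295
[(0.06, 857.9), (0.061, 859.0), (0.059, 872.6), (0.062, 877.1)]
[-0.05568672  0.16231731 -0.06792431] 0.2740845378139056
```

Emit:
arm_command(linear=[[0,0,0],[0,0,0],[0,0,0]], rotation=[[0,0,-0.015],[0,0,-0.03],[0,0,-0.03]], jaw=[0.06,0.06,0.06])

```text
time_s: 28.72
tool_pos: [0.5462, 0.0424, 0.0545]
tcp_rot: [0.978, -0.211, 0.001, 0.0]
contact_force: [3.8, -7.2, -1.6]
opening: 0.0439
finger_force: 8.1
```

```bash
python3 nz.py 10; python3 -c "
from rig import ctrl
q=ctrl.read_state();print(q['ft_torque'],q['finger_force'],q['contact_force'])"
```

```text
28.775 [0.54627255 0.0423971  0.05454574] yaw -1.9946569394750533 [-0.00676082  1.98913745] 0.04397250825432202
[(0.061, 931.8), (0.06, 934.2), (0.062, 943.9), (0.059, 951.6)]
[-1.22579468 -0.40161365  0.22203423] 8.031575640197843 [ 3.50301618 -6.61465031 -0.89822708]
```

Emit:
arm_command(linear=[[0,0,0],[0,0,0],[0,0,0]], rotation=[[0,0,-0.015],[0,0,-0.03],[0,0,-0.03]], jaw=[0.06,0.06,0.06])

```text
time_s: 29.15
tool_pos: [0.5486, 0.0406, 0.0549]
tcp_rot: [0.954, -0.301, 0.004, 0.001]
contact_force: [13.1, -19.6, -9.0]
opening: 0.0457
finger_force: 15.8
```

```bash
python3 nz.py 11; python3 -c "
from rig import ctrl
q=ctrl.read_state();print(q['ft_torque'],q['finger_force'],q['contact_force'])"
```

```text
29.2 [0.54854591 0.04060771 0.0548563 ] yaw -2.182062967298842 [-0.00856512  2.1771278 ] 0.044935353369467544
[(0.061, 1021.6), (0.06, 1027.8), (0.062, 1028.1), (0.063, 1042.3)]
[-3.33965792 -2.30421127  0.54995412] 15.683572422713041 [ 12.62854161 -19.77782144  -8.58432188]
```

The torque jumped, so the nut is seated. I'll relax the wrench, open and lift away.

Emit:
arm_command(linear=[[0,0,0],[0,0,0],[0,0,0],[0,0,0],[0,0,0],[0,0,0.03],[0,0,0.09],[0,0,0.14]], rotation=[[0,0,0.02],[0,0,0.035],[0,0,0.035],[0,0,0.035],[0,0,0.035],[0,0,0.035],[0,0,0.035],[0,0,0.035]], jaw=[0.06,0.06,-0.4,-0.4,-0.4,-0.4,-0.4,-0.4])

```text
time_s: 30.2
tool_pos: [0.5454, 0.0434, 0.1607]
tcp_rot: [0.98, -0.198, 0.0, -0.0]
contact_force: [-0.5, -0.8, 0.4]
opening: 0.0651
finger_force: 0.0
```

Emit:
arm_command(linear=[[0,0,0],[-0.1,0.1,0.1],[-0.2,0.25,0.1],[-0.2,0.25,0.1],[-0.2,0.25,0.1],[-0.2,0.25,0.1],[-0.2,0.25,0.1]], rotation=[[0,0,0],[0,0,0],[0,0,0],[0,0,0],[0,0,0],[0,0,0],[0,0,0]], jaw=[-0.4,-0.4,-0.4,-0.4,-0.4,-0.4,-0.4])

```text
time_s: 31.08
tool_pos: [0.3952, 0.2306, 0.2335]
tcp_rot: [0.98, -0.197, -0.0, 0.0]
contact_force: [-0.2, 0.5, -0.7]
opening: 0.0652
finger_force: 0.0
```

```bash
python3 nz.py 12; python3 - <<'E'
from fit import *
s=cv2.imread("pics/n12.png"); exec(open("res.py").read())
for k,z0 in(("n12",.06),):
  L=[(res([M[0]+dx,M[1]+dy,y,z]),y,z,dx,dy) for y in np.arange(-.48,.5,.12) for z in np.arange(.057,.067,.001) for dx in(-.001,0,.001) for dy in(-.001,0,.001)]
  for l in sorted(L)[:5]: print(np.round(l,4))
t=viewer.camera("top")[:,:,::-1].copy()
def pm(p):
    z=.046; return [box(.23,.08,0,.012),box(.23,.08,.012,.012),box(.18,.06,.012,.06),box(.18,.06,.06,.06),poly(.028,40,.06,.066),poly(.0237,6,.066,.09,.3)]
print(fit(pm,[.545,.044,.267],{"top":t},{"top":(298,168,52,78)},(.003,.003,.03)),fit(pm,[.545,.044,.267],{"scene":s},{"scene":(262,184,84,82)},(.003,.003,.03)))
E
```

```text
31.125 [0.39558532 0.23014983 0.23342429] yaw -1.9690576085907885 [0.42530143 2.39445727] 0.06512139203058291
[(0.06, 225.8), (0.061, 226.9), (0.059, 241.0), (0.062, 245.1)]
[2.150666e+02 2.400000e-01 6.100000e-02 1.000000e-03 1.000000e-03]
[2.157032e+02 2.400000e-01 6.000000e-02 0.000000e+00 1.000000e-03]
[ 2.179619e+02  2.400000e-01  5.900000e-02 -1.000000e-03  1.000000e-03]
[2.196507e+02 3.600000e-01 6.000000e-02 0.000000e+00 1.000000e-03]
[2.204308e+02 3.600000e-01 6.100000e-02 1.000000e-03 1.000000e-03]
(array([0.54369313, 0.04381253, 0.26604796]), np.float64(95.89545248250037)) (array([0.54685347, 0.04534049, 0.26472883]), np.float64(263.0342412140063))
```

```bash
python3 -c "
from rig import ctrl
print(ctrl.finish_job())"
```

```text
the job is handed in; nothing more can be done
None
```

The job is handed in at about 31 s of the 64 s, but the hand-in gave no verdict. By my measurements the plate is home over both dowels, and the nut was backed off until it dropped in. It was then turned down to the plate (underside about 60 mm by camera, clear rise in torque at the end), and the arm is clear.

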